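# Set the channel selector and start the test

### The arm

A 6-joint arm with a two-finger parallel gripper is mounted at the origin on the work surface. World frame = base frame: x ahead of the robot, y to its left, z up, the work surface at z = 0. Lengths are in m, angles in rad, forces in N, time in s.
With the tool pointing down it reaches from about 0.2 to 0.875 m from the base axis. Payload 3.4 kg.
Tool frame: the origin (TCP) lies between the finger pads; the fingertips stand 25 mm ahead of it and the grasp point (between the pads) lies 6 mm ahead of it (r.nose_length is the z of the fingertips in the tool frame, in m); z points along the fingers, x is the direction in which the jaws open and shut, and the axes are right-handed (so a half turn about z gives the same grasp; the last joint's range is limited). The gripper opens to 94 mm and grips with 3 to 60 N. Pads are 16 mm wide; open, the fingers measure 119 mm over their backs; the gripper's body (75 mm by 177 mm) begins 78 mm behind the grasp point.
Start: joints at [-1.237, 0.276, 1.505, -0, 1.361, -0.121], TCP at [0.253, -0.517, 0.23] pointing down, gripper open.
Joint ranges: [-2.89, 2.89], [-0.75, 2.08], [0.22, 2.7], [-1.18, 4.32], [0.11, 2.71], [-2.7, 2.7]. Speed limits (rad/s): [2.57, 2.57, 3.14, 3.14, 3.14, 3.14].

### API

Orientations are given as a unit quaternion [w, x, y, z].
In Python, from plant import r, gripper_to, inverse_kinematics, vision, models, telemetry gives the robot as it stands. Calls block until the motion is done:
- r.move_to(position, orientation): joint-space move of the TCP to a pose.
- r.move_l(position, rot=None, vel=0.15, guard=None): straight line of the TCP; rot=None keeps the orientation; vel is the mean speed in m/s. With guard (N) it stops when the force on the tool has changed by that much, and returns True; else False.
- r.movej(angles): joint-space move.
- gripper_to(opening, f_grip=None): finger opening in m; f_grip is the grip in N (None keeps the last); returns when the fingers have stopped.
- r.hold(seconds).
- inverse_kinematics(position, orientation): joint angles nearest the present ones, or None.
- vision.snapshot(name): name is "side" or "top" or "wrist"; returns the picture (480x640x3 uint8, red, green, blue); there is no depth.
- vision.get_calibration(name): a dict with "fx", "fy", "cx", "cy" (pixels), "D" ([k1, k2, p1, p2, k3] as OpenCV has them; the pictures are not rectified), "position" and "orientation" of the camera in the world. Camera axes: x right, y down, z forward; pixel columns grow to the right and rows downward; lengths in m; the calibration is good to about 2 mm. A picture is of the moment at which its call begins: read the wrist's pose just before it. get_calibration takes no time and is no camera call; for the wrist camera it gives the pose at the moment of the call.
A pose or a line that the arm cannot do raises r.PlanningError and nothing moves.
- r.sign_off(): hands the job in, once; it reports no verdict.
Trained networks look in the newest picture that a camera, given by its name, has taken for a name from the list of things; names that differ only in an ending like _2 or _b are one class to them, and where a whole thing is asked for, a point or a joint stands for the part that bears it (a point fixed in the world has none). Each returns a list of dicts, best first, with "score" (0 to 1); they miss things now and then, are a little off and sometimes report something else, mostly with a low value. They report only what shows in the picture. A call takes as long as a camera call.
- models.boxes_of(thing, camera): "at" ([x, y, z] in m, in world coordinates, good to about 4 mm: the middle of the surface that is visible of it).
- models.regions_of(thing, camera): "pixels" (480x640 bool, what is visible of it).
- models.mark_of(thing, camera): "at" ([x, y, z] in m, in world coordinates, good to about 4 mm: a listed point, or the origin of a listed thing).
Readings, each from a call of its own:
- telemetry.current_t(): time.
- telemetry.current_joints(): joint angles.
- telemetry.current_dq(): joint speeds.
- telemetry.current_joint_efforts(): joint torques, N m.
- telemetry.current_ee_pos(): TCP position.
- telemetry.current_tool_rot(): TCP orientation.
- telemetry.current_wrist_force(): force on the tool from outside, world axes, zero at the start.
- telemetry.current_torque(): the same for the moment, N m.
- telemetry.current_opening(): finger opening in m.
Only numpy, scipy, OpenCV 4.12 (cv2) and the standard library are available. Lean on these libraries where they do the work, as an engineer would, in place of code of your own. Each camera call takes 0.05 s, during which the arm holds its last target. There are 200 camera calls.

### The job

On the test unit, push the black selector arm round with a fingertip until it points squarely at the red terminal post. Only then press the white button fully down and let it come back up. Push the arm gently from the side, never pinch it, and leave the capacitor, bottle and cup where they stand.

Things in the scene. Friction and masses are not known exactly. Their poses are not given: they have to be found in the camera images.
- selector (a joint): angle of the selector arm (rad): 0 when it points straight away from the unit's front (along the unit's +x), growing anticlockwise seen from above; stops at -1.5 and 1.5. It stays where it is left; about 1.5 N turns it when pushed 70 mm from the axis.
- selector_hub (a point): point on the selector arm's upright turning axis, 21 mm above the white top panel of the unit; its x axis points along the arm to the tip and turns with it, z up. The hub is a black cylinder 38 mm across whose top is 35 mm above the panel.
- selector_tip (a point): centre of the end of the arm's white tip, 103 mm from the axis and 21 mm above the panel. The arm is a flat-sided black bar with a white patch on top, 14 mm wide, reaching 90 mm from the axis, its underside 9 mm and its top 33 mm above the panel; a white nose 5 mm wide goes on to 103 mm.
- unit: the test unit, a fixed white box 270 mm deep (x) by 310 mm wide (y); flat top panel 60 mm above the table. Origin on the arm's turning axis at table height; the box reaches from 92 mm in front of it (-x) to 178 mm behind it, and 155 mm to either side.
- red_post_top (a point): top centre of the red terminal post: fixed, 20 mm across, top 34 mm above the panel, 125 mm from the arm's axis. Four such posts stand 70 and 30 degrees to either side of the unit's +x; which colour stands where varies.
- blue_post_top (a point): the same on the blue post
- yellow_post_top (a point): the same on the yellow post
- green_post_top (a point): the same on the green post
- button_top (a point): centre of the top of the white push button, 26 mm across, its top about 22 mm above the panel, in a round grey housing on the panel in front of the arm's axis; pressed straight down, fixed in place.
- button (a joint): travel of the button (m): 0 up, 0.006 fully down, springs back; fully down takes 5 N
- capacitor_mid (a point): middle of a loose bare-metal capacitor can, 25 mm across and 42 mm tall, standing on the unit's panel beyond the reach of the arm's tip, about 145 to 155 mm from the axis
- bottle_mid (a point): middle of a loose amber bottle, 44 mm across and 110 mm tall, standing on the table beside the unit
- cup_mid (a point): middle of a loose empty grey cup, 64 mm across and 85 mm tall, standing on the table beside the unit

How it is judged:
On the way, in this order (a step that is already met when the one before it is completed fails the run):
1. the arm points at the red post and has come to rest (y of red_post_top in the frame of selector_hub between -0.011 and 0.011 m and x of red_post_top in the frame of selector_hub above 0.1 m and velocity of joint selector between -0.05 and 0.05 rad/s), for 0.2 s.
2. the button is pressed down while the arm points at the red post (y of red_post_top in the frame of selector_hub between -0.011 and 0.011 m and x of red_post_top in the frame of selector_hub above 0.1 m and value of joint button above 0.0045 m), for 0.05 s.
At the end, for the whole second after the job is handed in: The arm's centre line passes within 11 mm of the centre of the red post (about 5 degrees), at rest; the button has been pressed after that and is up again; capacitor, bottle and cup stand within 20 mm of where they stood (all of step 1 and value of joint button below 0.002 m and distance of each of capacitor_mid, bottle_mid, cup_mid from where it was at the start of the episode below 0.02 m and angle between each of capacitor_mid, bottle_mid, cup_mid's own z axis and vertical below 0.2 rad); the robot touches nothing.
It fails at once if the button is pressed while the arm does not point at the red post (value of joint button above 0.0035 m and not (y of red_post_top in the frame of selector_hub between -0.011 and 0.011 m and x of red_post_top in the frame of selector_hub above 0.1 m)).
It fails at once if the arm is pinched or pushed with more than 25 N (contact force between the fingers and selector above 25 N).
It fails at once if the capacitor, bottle or cup is moved by more than 20 mm, lifted or tipped (distance of any of capacitor_mid, bottle_mid, cup_mid from where it was at the start of the episode above 0.02 m or angle between any of capacitor_mid, bottle_mid, cup_mid's own z axis and vertical above 0.3 rad).
It also fails if it takes over 43 s, if anything falls off the work surface, if the arm or the gripper's body presses on something with over 40 N, if the wrist force passes 120 N, or if a joint passes its speed limit or range.

## Working session

There is one attempt and no reset: what is moved stays moved. The work goes in short steps, each a Python script; the robot and the scene stay as the last script left them, time stands still between calls to the robot, and variables do not carry over. Pictures are saved under pics/ and viewed, about 8 in all and at most 12, crops included, and the job is handed in when it is done.

```bash
ls; mkdir -p pics; python3 - <<'E'
from plant import r, vision, models, telemetry
import cv2, numpy as np
ims=[]
for c in ["top","side"]:
    im=vision.snapshot(c); cv2.imwrite(f"pics/{c}0.png",im[:,:,::-1])
    for t in ["selector_hub","selector_tip","unit","red_post_top","blue_post_top","yellow_post_top","green_post_top","button_top","capacitor_mid","bottle_mid","cup_mid"]:
        print(c,t,[(np.round(d["at"],4).tolist(),round(d["score"],2)) for d in models.mark_of(t,c)[:2]])
print(telemetry.current_t(), r.nose_length, telemetry.current_opening(), telemetry.current_tool_rot())
E
```

```text
pics
top selector_hub []
top selector_tip [([0.6762, -0.0735, 0.0816], 0.55)]
top unit [([0.5748, -0.0844, -0.0039], 0.68), ([0.6457, 0.1619, 0.0541], 0.67)]
top red_post_top [([0.5762, -0.082, 0.0801], 0.64), ([0.6477, -0.1869, 0.0901], 0.4)]
top blue_post_top [([0.6736, -0.0007, 0.0962], 0.64), ([0.7165, -0.0387, 0.0853], 0.21)]
top yellow_post_top [([0.6985, -0.1213, 0.0949], 0.64), ([0.5944, 0.04, 0.0958], 0.6)]
top green_post_top [([0.6961, -0.1206, 0.092], 0.57)]
top button_top [([0.5313, -0.1539, 0.0806], 0.46)]
top capacitor_mid [([0.672, 0.0002, 0.0924], 0.68), ([0.7177, -0.0375, 0.083], 0.5)]
top bottle_mid [([0.6461, 0.164, 0.0548], 0.92)]
top cup_mid [([0.7228, -0.2894, 0.0404], 0.93)]
side selector_hub [([0.5757, -0.0872, 0.0772], 0.89)]
side selector_tip [([0.6809, -0.0769, 0.0832], 0.81), ([0.5779, -0.0869, 0.079], 0.39)]
side unit [([0.5783, -0.0854, -0.0025], 0.87)]
side red_post_top [([0.6496, -0.1927, 0.0928], 0.7), ([0.5757, -0.0814, -0.0029], 0.34)]
side blue_post_top [([0.6703, 0.0009, 0.0893], 0.5)]
side yellow_post_top [([0.5916, 0.0395, 0.0945], 0.68), ([0.7126, -0.0382, 0.0814], 0.21)]
side green_post_top [([0.6962, -0.1228, 0.0965], 0.8), ([0.7285, -0.2919, 0.0372], 0.38)]
side button_top [([0.5308, -0.1543, 0.0837], 0.58)]
side capacitor_mid [([0.7139, -0.0422, 0.079], 0.79)]
side bottle_mid [([0.6424, 0.1629, 0.0542], 0.65)]
side cup_mid [([0.7271, -0.2955, 0.036], 0.86)]
1.2 0.025 0.09401279581215083 [ 2.37129196e-05  8.48328093e-01 -5.29470911e-01  2.88883744e-05]
```

View pics/top0.png

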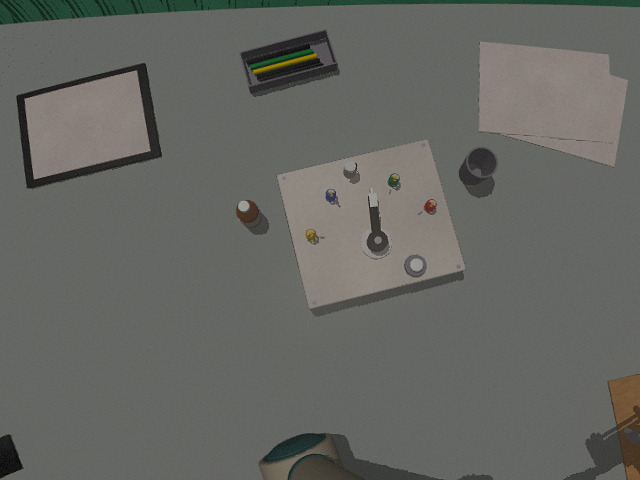

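View pics/side0.png

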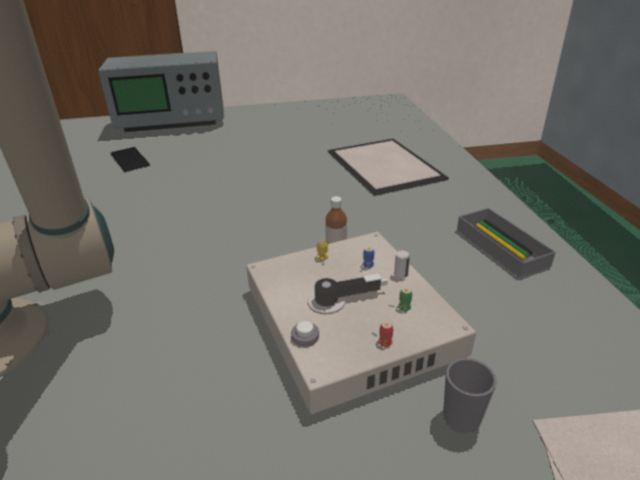

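The top view shows the black arm running from the hub (377,240) to its tip (373,192), with red at (431,205), green (394,180), blue (331,196), yellow (311,235) and the button at (416,265). The side view agrees. The unit is yawed about 13°, the arm points at about 6°, and red is at about -56°, so the arm has to go clockwise. I'll close the gripper, go above the arm and look from close by.

```bash
cat > h.py <<'E'
from plant import r, gripper_to, inverse_kinematics, vision, models, telemetry
import numpy as np, cv2
def q(phi): return np.array([0,np.cos(phi/2),np.sin(phi/2),0])  # tool down, jaw axis at phi
T=["selector_hub","selector_tip","unit","red_post_top","blue_post_top","yellow_post_top","green_post_top","button_top","capacitor_mid"]
def look(name,things=T,cam="wrist"):
    im=vision.snapshot(cam); cv2.imwrite(f"pics/{name}.png",im[:,:,::-1])
    for t in things:
        print(t,[(np.round(d["at"],4).tolist(),round(d["score"],2)) for d in models.mark_of(t,cam)[:2]])
E
python3 - <<'E'
from h import *
gripper_to(0.0,5)
a=np.radians(6)
r.move_to([0.60,-0.08,0.36],q(a-np.pi/2))
look("w1"); print(telemetry.current_t(),telemetry.current_opening(),vision.get_calibration("wrist"))
hub=np.array([.5765,-.086])
for d in (30,6,-30,-56):
  for s in (-90,90):
    b=np.radians(d); p=hub+.07*np.array([np.cos(b),np.sin(b)])
    print(d,s,inverse_kinematics([*p,.1],q(b+np.radians(s))))
E
```

```text
selector_hub [([0.5775, -0.0855, 0.0812], 0.68)]
selector_tip [([0.6859, -0.0751, 0.0808], 0.86)]
unit [([0.5783, -0.0868, -0.0021], 0.77)]
red_post_top [([0.6464, -0.1909, 0.0949], 0.52)]
blue_post_top [([0.6682, 0.0001, 0.0946], 0.49)]
yellow_post_top [([0.591, 0.036, 0.0956], 0.63), ([0.7238, -0.2935, 0.0424], 0.23)]
green_post_top [([0.6926, -0.1245, 0.0976], 0.51)]
button_top []
capacitor_mid [([0.7127, -0.0318, 0.0852], 0.55)]
5.175 0.0004588629280910208 {'fx': 347.90468843584637, 'fy': 347.90468843584637, 'cx': 329.94822658551595, 'cy': 239.618398835649, 'D': array([-0.04994134,  0.        ,  0.        ,  0.        ,  0.        ]), 'position': array([ 0.67150642, -0.0729747 ,  0.51261596]), 'orientation': array([ 0.09461834,  0.73720395, -0.66355745, -0.08525973])}
30 -90 [-1.88671725e-01  4.62249942e-01  1.55155767e+00 -4.44089210e-16
  1.12778504e+00  8.58525826e-01]
30 90 [-1.88671725e-01  4.62249942e-01  1.55155767e+00 -4.44089210e-16
  1.12778504e+00 -2.28306683e+00]
6 -90 [-2.28007994e-01  4.78025131e-01  1.52314330e+00 -4.44089210e-16
  1.14042422e+00  1.23806858e+00]
6 90 [-2.28007994e-01  4.78025131e-01  1.52314330e+00 -4.44089210e-16
  1.14042422e+00 -1.90352408e+00]
-30 -90 [-2.94901314e-01  4.74818140e-01  1.52894300e+00 -4.44089210e-16
  1.13783151e+00  1.79949379e+00]
-30 90 [-2.94901314e-01  4.74818140e-01  1.52894300e+00 -4.44089210e-16
  1.13783151e+00 -1.34209887e+00]
-56 -90 [-3.39806302e-01  4.53015326e-01  1.56805612e+00 -4.44089210e-16
  1.12052121e+00  2.20837441e+00]
-56 90 [-3.39806302e-01  4.53015326e-01  1.56805612e+00 -4.44089210e-16
  1.12052121e+00 -9.33218248e-01]
```

View pics/w1.png

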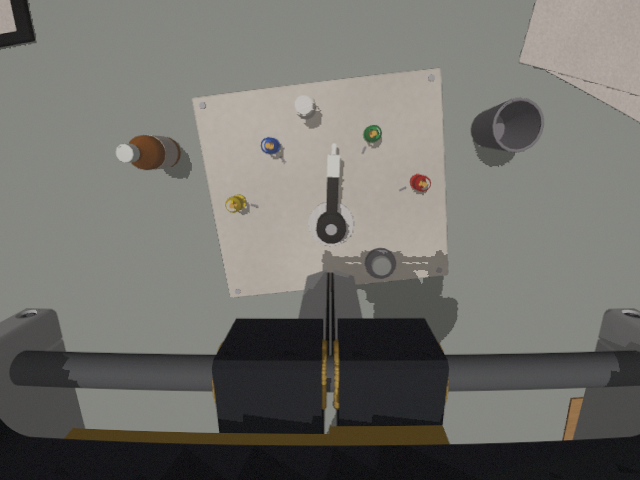

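The wrist view agrees: the arm is upright in the picture with its tip at (334,150), and red is at (420,183). The closed fingertips at (330,275) are thin. I'll push along the arc from the left with a deliberately large assumed offset, so that it stops short, then look and correct.

```bash
cat >> h.py <<'E'
hub=np.array([.577,-.0857])
def pose(deg,c,z,rad=.065):
    a=np.radians(deg); u=np.array([np.cos(a),np.sin(a)]); n=np.array([-u[1],u[0]])
    return [*(hub+rad*u+c*n),z], q(a-np.pi/2)
def arc(d0,d1,c,n):
    for d in np.linspace(d0,d1,n+1)[1:]:
        p,o=pose(d,c,.1)
        if r.move_l(p,o,vel=.05,guard=12): print("guard at",d); return True
E
python3 - <<'E'
from h import *
p,o=pose(6,.036,.17); r.move_to(p,o)
print("down",r.move_l(pose(6,.036,.1)[0],vel=.1,guard=10))
arc(6,6,.02,1)
arc(6,-56.7,.02,9)
print(telemetry.current_t(),telemetry.current_wrist_force(),telemetry.current_ee_pos())
look("w2"); look("s2",["selector_tip","selector_hub"],"side")
E
```

```text
down False
10.15 [-0.69210246 -0.17352466 -0.04741996] [ 0.62943976 -0.12904841  0.1000207 ]
selector_hub []
selector_tip [([0.6348, -0.1704, 0.0817], 0.63)]
unit [([0.6452, -0.1894, 0.0942], 0.64), ([0.5802, -0.0852, -0.0027], 0.62)]
red_post_top [([0.6452, -0.1905, 0.0967], 0.62), ([0.714, -0.0341, 0.082], 0.42)]
blue_post_top [([0.6684, -0.0003, 0.0938], 0.6), ([0.5334, -0.1585, 0.084], 0.52)]
yellow_post_top []
green_post_top [([0.6927, -0.1205, 0.0994], 0.93)]
button_top [([0.5319, -0.1551, 0.0803], 0.97)]
capacitor_mid [([0.715, -0.0309, 0.0819], 0.8), ([0.6468, -0.1913, 0.0969], 0.53)]
selector_tip [([0.6322, -0.171, 0.0783], 0.67)]
selector_hub [([0.5771, -0.0878, 0.0766], 0.71), ([0.6295, -0.1702, 0.0803], 0.21)]
```

View pics/w2.png

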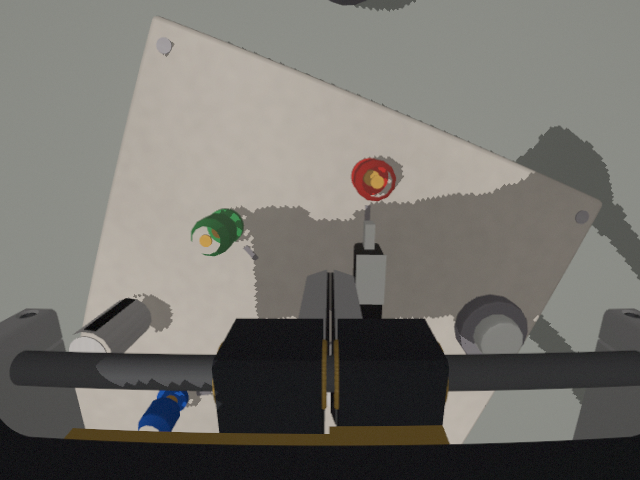

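The arm now lies under and right of the fingers, with its nose at (369,237) pointing at the red post at (374,180). The estimates put the arm at -55.6° to -57° and red at about the same, so it is already inside tolerance. I'll back off the finger and check with a clear view before pressing.

```bash
python3 - <<'E'
from h import *
r.move_l(pose(-56.7,.045,.1)[0],vel=.08)
r.move_l(pose(-56.7,.045,.2)[0],vel=.2)
b=np.array([.5317,-.1548])
r.move_to([b[0],b[1]-.0,.17],q(np.radians(-56.7-90)))
look("w3",["selector_hub","selector_tip","red_post_top","button_top"])
look("s3",["selector_hub","selector_tip","red_post_top","button_top","capacitor_mid"],"side")
look("t3",["selector_hub","selector_tip","red_post_top","button_top"],"top")
print(telemetry.current_t())
a,c=cv2.imread("pics/w3.png"),cv2.imread("pics/s3.png")[220:400,230:470]
cv2.imwrite("pics/m3.png",np.vstack([cv2.resize(a,(480,360)),cv2.resize(c,(480,360))])[:600+120][:, :][:720])
cv2.imwrite("pics/m3.png",np.hstack([cv2.resize(a,(400,300)),cv2.resize(c,(400,300))]))
E
```

```text
selector_hub [([0.5742, -0.0866, 0.0834], 0.65), ([0.7137, -0.0319, 0.0862], 0.26)]
selector_tip [([0.6391, -0.1728, 0.078], 0.95)]
red_post_top [([0.6483, -0.1906, 0.0955], 0.73)]
button_top [([0.5279, -0.1573, 0.0811], 0.84)]
selector_hub [([0.5754, -0.0875, 0.0789], 0.62)]
selector_tip [([0.6341, -0.1694, 0.0824], 0.65), ([0.5787, -0.0846, -0.001], 0.62)]
red_post_top [([0.5911, 0.0395, 0.0929], 0.63)]
button_top [([0.5283, -0.156, 0.0834], 0.5)]
capacitor_mid [([0.7156, -0.0373, 0.0806], 0.61)]
selector_hub [([0.5743, -0.083, 0.0786], 0.73)]
selector_tip []
red_post_top []
button_top [([0.529, -0.1535, 0.0777], 0.47)]
13.2833
```

View pics/m3.png

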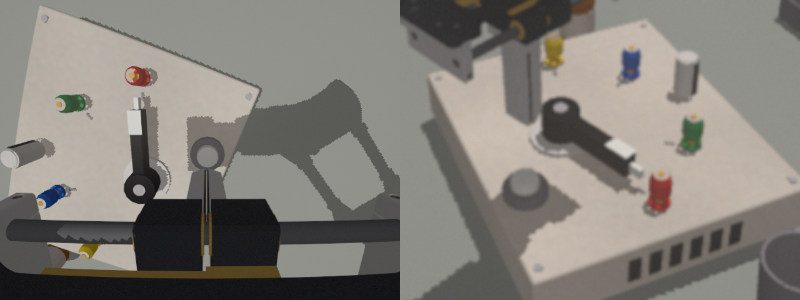

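Both views agree: in the wrist half, the hub (142,187), nose (138,100) and red post (138,76) are in line. The button averages to (0.530,-0.155, 0.081), and the housing is lower than the button. Now I'll press it.

```bash
python3 - <<'E'
from h import *
b=[.530,-.155]
r.move_l([*b,.125],vel=.1)
f0=telemetry.current_wrist_force()
print("touch",r.move_l([*b,.092],vel=.02,guard=2.5),telemetry.current_ee_pos(),telemetry.current_wrist_force()-f0)
z0=telemetry.current_ee_pos()[2]
g=r.move_l([*b,z0-.012],vel=.015,guard=10)
r.hold(.2)
print("press",g,telemetry.current_ee_pos()-[*b,z0],telemetry.current_wrist_force()-f0)
E
```

```text
touch True [ 0.52995089 -0.15498637  0.10369728] [-1.44540142  0.75361574  3.56038049]
press True [-1.09843279e-05  1.61853582e-05 -2.43711563e-03] [-1.34339673  1.14363114  5.25089935]
```

```bash
python3 - <<'E'
from h import *
b=[.530,-.155]; z=telemetry.current_ee_pos()[2]
g=r.move_l([*b,z-.004],vel=.01,guard=12)
print(g,telemetry.current_ee_pos()[2]-z,telemetry.current_wrist_force()); r.hold(.3)
print(telemetry.current_ee_pos()[2]-z,telemetry.current_wrist_force())
r.move_l([*b,.20],vel=.1)
r.move_l([.48,-.2,.30],vel=.2)
look("w4",["selector_hub","selector_tip","red_post_top","button_top"])
look("s4",["selector_hub","selector_tip","red_post_top","button_top","capacitor_mid","bottle_mid","cup_mid"],"side")
print(telemetry.current_t(),telemetry.current_wrist_force())
a,c=cv2.imread("pics/w4.png"),cv2.imread("pics/s4.png")
cv2.imwrite("pics/m4.png",np.hstack([cv2.resize(a,(400,300)),cv2.resize(c,(400,300))]))
E
```

```text
True 4.4219021925528956e-05 [-1.20141903  0.50772211  4.32610649]
2.5415161369890527e-05 [-0.60244131  0.11403365  4.38359077]
selector_hub [([0.5743, -0.0839, 0.0827], 0.6)]
selector_tip [([0.6388, -0.171, 0.0808], 0.74), ([0.667, 0.0023, 0.0921], 0.33)]
red_post_top [([0.6467, -0.1893, 0.0983], 0.57)]
button_top [([0.5303, -0.1575, 0.0828], 0.78)]
selector_hub [([0.5775, -0.0865, 0.0782], 0.71)]
selector_tip [([0.6324, -0.1711, 0.0825], 0.75)]
red_post_top [([0.6495, -0.1909, 0.0929], 0.55)]
button_top [([0.5305, -0.1568, 0.0811], 0.48)]
capacitor_mid [([0.7143, -0.0384, 0.0799], 0.59), ([0.7299, -0.2932, 0.0368], 0.34)]
bottle_mid [([0.6486, -0.1899, 0.0915], 0.64), ([0.6442, 0.1614, 0.054], 0.6)]
cup_mid [([0.7287, -0.2915, 0.0383], 0.89)]
18.6417 [ 0.23804117 -0.10091864  0.43431224]
```

View pics/m4.png

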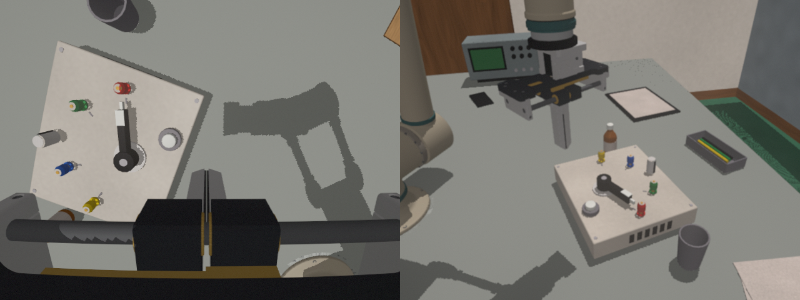

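The final views show the arm in line with red, the button up and the loose things unmoved. The guard stopped the press on a hard stop, but the travel I have is only inferred. There is time for a second press that logs force against height, to confirm full travel.

```bash
python3 - <<'E'
from h import *
b=[.530,-.155]
r.move_l([*b,.115],vel=.2)
for z in np.arange(.110,.0985,-.001):
    g=r.move_l([*b,z],vel=.03,guard=25); r.hold(.1)
    print(round(z-.025,4),g,np.round(telemetry.current_ee_pos()[2]-.025,4),np.round(telemetry.current_wrist_force()[2],2))
    if g or telemetry.current_wrist_force()[2]>12: break
r.move_l([*b,.20],vel=.15); r.move_l([.48,-.2,.30],vel=.2)
look("s5",["selector_hub","selector_tip","red_post_top","button_top"],"side")
print(telemetry.current_t(),telemetry.current_wrist_force())
E
```

```text
0.085 False 0.0853 -0.8
0.084 False 0.084 0.8
0.083 False 0.083 0.73
0.082 False 0.0822 1.28
0.081 False 0.0811 1.23
0.08 False 0.0801 3.54
0.079 False 0.0791 3.49
0.078 False 0.0781 3.67
0.077 False 0.0771 4.67
0.076 False 0.0763 6.26
0.075 False 0.0761 11.24
0.074 False 0.076 15.13
selector_hub [([0.5784, -0.087, 0.0754], 0.64)]
selector_tip [([0.6313, -0.1679, 0.0804], 0.67)]
red_post_top [([0.6464, -0.1928, 0.0921], 0.74)]
button_top [([0.5292, -0.1564, 0.0817], 0.66), ([0.7155, -0.0417, 0.0789], 0.17)]
25.8667 [-0.37450829 -0.08574022  0.56140586]
```

Contact began near 0.082 m and the hard stop came at 0.076 m, which is the full 6 mm at 5 N and above. I'm handing the job in.

```bash
python3 -c "
from h import *
r.sign_off()"
```

```text
the job is handed in; nothing more can be done
```

The selector arm now points at the red post, the button was pressed fully after that, and I handed the job in at about 26 s of the 43 s allowed.

- **Arm:** I pushed it clockwise from about +6° to about -56° in the robot's frame with the closed fingertips, from one side only. The wrist force at the end of the push was about 0.7 N. The last checks put the arm at about -53° to -57° and red at about -55° to -57°, inside the 5° tolerance. Individual readings scattered by 1–4°, but the pictures showed hub, nose and red post in line.
- **Button:** I pressed it twice. On the first press the guard stopped it at 0.0763 m with only 4–5 N settled, which left full travel uncertain. The second press logged contact at about 0.082 m and a hard stop at 0.076 m, with up to 15 N, so it travelled the full 6 mm. After the first press the picture showed it up again. After the second the network placed its top at 0.0817 m, which means up, but I viewed no picture.
- **Loose things:** the capacitor, bottle and cup were found where they started, to within the networks' error of a few mm, when checked after the first press. I did not measure them again after the second press. The gripper ended clear of everything.

Some network reports were wrong: low-score mix-ups such as the bottle reported at the red post, and the red post once reported at the yellow one. I discarded these against the pictures.

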